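# Wind up the press screw and draw out the shuttle

### The arm

A 6-joint arm with a two-finger parallel gripper is mounted at the origin on the work surface. World frame = base frame: x ahead of the robot, y to its left, z up, the work surface at z = 0. Lengths are in m, angles in rad, forces in N, time in s.
With the tool pointing down it reaches from about 0.375 to 0.9 m from the base axis. Payload 3.1 kg.
Tool frame: the origin (TCP) lies midway between the tips of the shut fingers; the grasp point (between the pads) lies 19 mm behind it (pinch_z is the distance from the TCP to the grasp point, in m); y points along the fingers, z is the direction in which the jaws open and shut, and the axes are right-handed (so a half turn about y gives the same grasp; the last joint's range is limited). The gripper opens to 87 mm and grips with 3 to 60 N. Pads are 19 mm wide; open, the fingers measure 117 mm over their backs; the gripper's body (75 mm by 190 mm) begins 51 mm behind the grasp point.
Start: joints at [-1.371, 0.527, 1.433, -0, 1.181, -0.178], TCP at [0.231, -0.581, 0.223] pointing down, gripper open.
Joint ranges: [-3.08, 3.08], [-0.75, 2.2], [0.22, 2.44], [-1.43, 4.57], [0, 2.65], [-2.85, 2.85]. Speed limits (rad/s): [2.79, 2.79, 3.14, 3.14, 3.14, 3.14].

### API

Orientations are given as a unit quaternion [x, y, z, w].
In Python, from rig import * gives the robot as it stands.
- The arm moves only by the tool drive_tool, never from a script. Its argument "plan" is a list of rows, each a list of 7 numbers: the shift along the tool's x, y, z in mm, then the turn, a rotation vector about the tool's x, y, z in degrees, then the finger opening in mm, from 0 to 87. A call has 1 to 10 rows; each row is the pose to reach, as a shift and turn from the pose commanded when the call began, along the tool's axes at that moment; what a row does not reach only later rows make up. A row lasts 1/10 s, in which the tool goes at most 50 mm and 8.59 degrees, less where a joint would pass 70% of its speed; a pose out of reach is approached as far as the arm can. A call with a gripper value outside its range is refused whole. The fingers move at their own pace and stop on an object; "newtons" is the grip in N (left out, the last holds). Time passes only in rows, so rows that repeat a pose let the fingers close. It gives the time, the measured TCP pose, the force and the opening at its end, in the units of the state.
- get_obs(): the state, without advancing time (a new reading comes with each control period).
- camera(name): name is "side" or "top"; returns the picture (384x512x3 uint8, blue, green, red); there is no depth.
- get_calibration(name): a dict with "fx", "fy", "cx", "cy" (pixels), "origin" and "rotation" of the camera in the world. Camera axes: x right, y down, z forward; pixel columns grow to the right and rows downward; lengths in m; the calibration is good to about 2 mm. A picture is of the moment at which its call begins. get_calibration takes no time and is no camera call.
- hand_in(): hands the job in, once; it reports no verdict.
Trained networks look in the newest picture that a camera, given by its name, has taken for a name from the list of things; names that differ only in an ending like _2 or _b are one class to them, and where a whole thing is asked for, a point or a joint stands for the part that bears it (a point fixed in the world has none). Each returns a list of dicts, best first, with "conf" (0 to 1); they miss things now and then, are a little off and sometimes report something else, mostly with a low value. They report only what shows in the picture. A call takes as long as a camera call.
- spot_in(camera, target): "location" ([column, row] in pixels, amid what is visible of it).
- mark_of(camera, target): "location" ([column, row] in pixels: a listed point, or the origin of a listed thing).
The state is a dict: "time": time; "q": joint angles; "joint_velocities": joint speeds; "joint_torque": joint torques, N m; "position": TCP position; "tool_rot": TCP orientation; "ft_force": force on the tool from outside, world axes, zero at the start; "moment": the same for the moment, N m; "grip_width": finger opening in m.
Only numpy, scipy, OpenCV 4.12 (cv2) and the standard library are available. Lean on these libraries where they do the work, as an engineer would, in place of code of your own. Each camera call takes 0.05 s, during which the arm holds its last target. There are 200 camera calls.

### The job

Unload the small hand press: wind its red handwheel anticlockwise, following it as it rises, until the screw comes up against its top stop, and no harder than snug, because the soft stop must not be forced. Then draw the orange shuttle by its black knob all the way out to its end, with the aluminium housing still sitting upright in its nest, let go, and leave everything else on the table where it is.

Things in the scene. Friction and masses are not known exactly. Their poses are not given: they have to be found in the camera images.
- press: Black bench screw press, fixed; its height varies by 12 mm. Origin on the wheel's axis, 0 to 12 mm above the table, z up. Base plate 200 (x) by 370 mm (y from -250 to 120), top 30 mm above the origin; columns 22 mm thick at x = -80, 80, y = 0; crosshead 214 (x) by 120 (y) mm, top 172 mm above the origin. The shuttle comes out along the press's -y.
- hub (a point): Centre of the red handwheel, on its vertical axis, half-way up its spokes. Turning anticlockwise seen from above raises wheel and stem 30 mm a turn (4.8 mm per rad). From the start to the top stop takes 4.5 to 6.5 rad; where the stop comes must be felt. A flat aluminium guard disc, 132 mm across, rides on the stem 12 mm below the spokes' undersides (its top 16 mm below this point).
- spoke (a point): Point on the centre line of one of three spokes, 45 mm from the wheel's axis, half-way up: with hub it tells the wheel's angle. Spokes 120 degrees apart, 10 mm wide, 8 mm high; rim 150 mm across its centre line, 14 mm thick; hub 32 mm across, with its core up to 17 mm above this height. The windows between the spokes are open from 16 to 68 mm radius.
- knob (a point): Centre of the black upright knob on the shuttle, a cylinder 18 mm across and 40 mm tall (20 mm above and below this point; the shuttle's top is at its foot). At the start 180 mm from the wheel's axis towards the press's -y; drag of the shuttle about 2.5 N.
- shuttle (a joint): How far the orange shuttle is drawn out along the press's -y, in m: 0 in, 0.130 fully out at its rigid end stop. The screw's nose reaches into the housing and blocks the shuttle until the screw is wound up.
- part (a point): Centre of the loose aluminium housing, an open cup 60 mm across and 34 mm tall with a 44 mm bore, mouth up, in the shuttle's nest under the screw. Its z axis is the bore axis.
- nest (a point): Point in the shuttle's nest where the housing's centre belongs; moves with the shuttle.
- spare: Bystander: second aluminium housing, 60 mm across and 34 mm tall, origin under its centre.
- oiler: Bystander: yellow oil bottle 52 mm across, 120 mm tall, origin under its centre.
- driver: Bystander: blue-handled screwdriver lying on the table.
- board: Bystander: green circuit board 90 by 70 mm with components up to 16 mm high, origin under its centre.
- tin: Bystander: white jar with black lid, 60 mm across, 70 mm tall, origin under its centre.
- thumbnut: Bystander: brass thumb nut 26 mm across, 18 mm tall, lying on the press's base plate about 85 mm to the press's +x side and 120 mm towards its -y, origin under its centre.
- housing: The same loose housing; origin under its centre.
- wheel: The red handwheel; same origin as hub. Its hub is sprung: 3 N m of torque per rad of twist between wheel and stem. Running takes 0.2 to 0.25 N m and the wheel stays where it is left. The top stop is rigid: snug means 0.4 to 0.9 N m there, some 10 to 20 N at 45 mm radius; over 1.1 N m forces it.
- core (a point): Centre of the steel stem's head inside the wheel, same place as hub; its x and y axes turn with the stem (not with the sprung wheel).
- mark (a point): Point on the wheel's hub, 15 mm from the axis, on the core's x axis when the hub is not twisted: its y in the core's frame, over 15 mm, is the hub's twist (anticlockwise positive).
- nut (a point): Centre of the top face of the brass nut, 40 mm across, through which the stem passes in the crosshead; it is screwed in to a different height each time (up to 4 mm either way), and the top stop goes with it.

How it is judged:
On the way, in this order (a step that is already met when the one before it is completed fails the run):
1. the screw is wound up snug against its top stop (sprung hub twisted by 0.12 rad, 0.36 N m, more than running friction does) (y of mark in the frame of core above 0.0018 m and z of hub in the frame of nut above 0.0554 m), for 0.1 s.
2. the shuttle is drawn fully out (value of joint shuttle above 0.122 m), for 0.2 s.
At the end, for the whole second after the job is handed in: The screw is up at its top stop (not turned back from it by more than 1.5 mm of rise, 0.3 rad), the shuttle is within 8 mm of fully out, and the housing is at rest, upright, within 8 mm of its place in the nest (z of hub in the frame of nut above 0.0549 m and value of joint shuttle above 0.122 m and distance between part and nest below 0.008 m and angle between part's own z axis and vertical below 0.1 rad and linear speed of housing below 0.02 m/s); the robot touches nothing.
It fails at once if the stop is forced: the sprung hub is twisted by more than 0.37 rad (1.1 N m) (y of mark in the frame of core above 0.0054 m or y of mark in the frame of core below -0.0054 m).
It fails at once if the housing tips or leaves the shuttle's nest (angle between part's own z axis and vertical above 0.35 rad or distance between part and nest above 0.02 m).
It fails at once if a bystander is moved by more than 30 mm (distance of any of spare, oiler, driver, board, tin, thumbnut from where it was at the start of the episode above 0.03 m).
It also fails if it takes over 67 s, if anything falls off the work surface, if the arm or the gripper's body presses on something with over 40 N, if the wrist force passes 120 N, or if a joint passes its speed limit or range.

## Working session

There is one attempt and no reset: what is moved stays moved. The work goes in short steps, Python scripts to look and compute and a tool call to move; the robot and the scene stay as the last step left them, time stands still between calls to the robot, and variables do not carry over. Pictures are saved under pics/ and viewed, about 8 in all and at most 12, crops included, and the job is handed in when it is done.

Besides the shell and the picture viewer there is one more tool, called after "Call:" as name(argument=value, ...) on one line, values as JSON. drive_tool: Moves the arm, as the interface text tells. Its arguments: {"type":"object","properties":{"plan":{"type":"array","items":{"type":"array","items":{"type":"number"}}},"newtons":{"type":"number"}},"required":["plan"]}

```bash
mkdir -p pics; ls
cat > h.py <<'E'
from rig import *
import numpy as np, cv2
from scipy.spatial.transform import Rotation as R
def px(cam,p):
    c=get_calibration(cam); q=np.array(c["rotation"]).T@(np.array(p)-c["origin"])
    return [c["fx"]*q[0]/q[2]+c["cx"], c["fy"]*q[1]/q[2]+c["cy"]]
def ray(cam,uv):
    c=get_calibration(cam); d=np.array([(uv[0]-c["cx"])/c["fx"],(uv[1]-c["cy"])/c["fy"],1.])
    return np.array(c["origin"]),np.array(c["rotation"])@d
def tri(a,b):
    A=np.zeros((3,3));v=np.zeros(3)
    for cam,uv in (("top",a),("side",b)):
        o,d=ray(cam,uv); d=d/np.linalg.norm(d); P=np.eye(3)-np.outer(d,d); A+=P; v+=P@o
    return np.linalg.solve(A,v)
def onz(cam,uv,z):
    o,d=ray(cam,uv); return o+d*(z-o[2])/d[2]
E
python3 - <<'E'
from h import *
for c in("top","side"): 
    cv2.imwrite(f"pics/{c}0.png",camera(c)); k=get_calibration(c); print(c,k["fx"],np.round(k["origin"],3),np.round(k["rotation"],2).tolist())
r={}
for n in("press","hub","spoke","knob","part","nut","mark","thumbnut"):
    for c in("top","side"):
        l=mark_of(c,n); r[n,c]=l
        print(n,c,[(np.round(x["location"],1).tolist(),round(x["conf"],2)) for x in l[:3]])
    if r[n,"top"] and r[n,"side"]: print("   ",np.round(tri(r[n,"top"][0]["location"],r[n,"side"][0]["location"]),4))
o=get_obs(); print(o["time"],o["position"],o["tool_rot"],R.from_quat(o["tool_rot"]).as_matrix().round(3).tolist(),o["ft_force"])
a=cv2.imread("pics/top0.png");b=cv2.imread("pics/side0.png")
E
```

```text
pics
top 351.01992775265757 [0.42  0.008 1.088] [-0.7, 0.71, -0.06, 0.05]
side 423.6997651267499 [0.186 1.115 0.924] [-0.15, 0.87, -0.47, 0.07]
press top [([358.7, 249.0], 0.66)]
press side [([235.4, 243.6], 0.95)]Traceback (most recent call last):
  File "<stdin>", line 9, in <module>
  File "h.py", line 13, in tri
    o,d=ray(cam,uv); d=d/np.linalg.norm(d); P=np.eye(3)-np.outer(d,d); A+=P; v+=P@o
        ~~~^^^^^^^^
  File "h.py", line 9, in ray
    return np.array(c["origin"]),np.array(c["rotation"])@d
                                 ~~~~~~~~~~~~~~~~~~~~~~~^~
ValueError: matmul: Input operand 1 has a mismatch in its core dimension 0, with gufunc signature (n?,k),(k,m?)->(n?,m?) (size 3 is different from 4)
```

```bash
sed -i 's/np.array(c\["rotation"\])/R.from_quat(c["rotation"]).as_matrix()/' h.py
python3 - <<'E'
from h import *
for c in("top","side"): camera(c)
r={}
for n in("press","hub","spoke","knob","part","nut","thumbnut"):
    for c in("top","side"):
        l=mark_of(c,n); r[n,c]=l
        print(n,c,[(np.round(x["location"],1).tolist(),round(x["conf"],2)) for x in l[:3]])
    if r[n,"top"] and r[n,"side"]: print("   ",np.round(tri(r[n,"top"][0]["location"],r[n,"side"][0]["location"]),4))
o=get_obs(); print(o["time"],o["position"],R.from_quat(o["tool_rot"]).as_matrix().round(3).tolist(),o["ft_force"])
E
```

```text
press top []
press side [([233.6, 242.9], 0.61)]
hub top [([191.6, 186.0], 0.58), ([184.0, 187.0], 0.34)]
hub side [([232.6, 189.5], 0.87)]
    [0.5648 0.1489 0.2181]
spoke top [([175.2, 184.2], 0.59)]
spoke side [([223.7, 198.4], 0.61), ([235.6, 230.5], 0.15)]
    [0.5731 0.192  0.212 ]
knob top [([261.9, 196.9], 0.88)]
knob side []
part top []
part side [([232.1, 226.6], 0.48)]
nut top [([195.0, 191.1], 0.98)]
nut side [([232.4, 198.3], 0.88)]
    [0.5617 0.1465 0.1842]
thumbnut top [([234.5, 169.3], 0.46), ([173.8, 181.9], 0.27)]
thumbnut side [([246.2, 311.3], 0.7), ([232.0, 186.9], 0.15)]
    [ 0.6449  0.0584 -0.4072]
1.0 [ 0.23112766 -0.58066356  0.22253488] [[-0.929, -0.0, 0.37], [-0.37, 0.0, -0.929], [0.0, -1.0, -0.0]] [-0.50339529  0.05642172 -0.12186773]
```

View pics/top0.png

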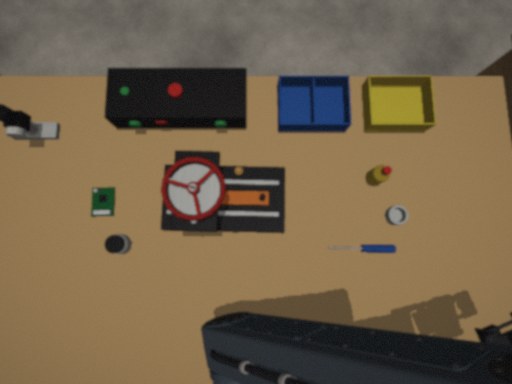

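View pics/side0.png

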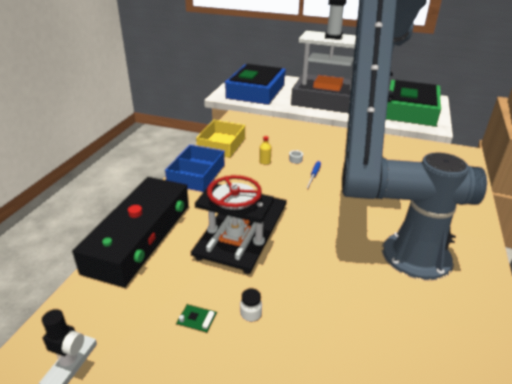

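Run:
```python
from h import *
a=cv2.imread("pics/top0.png");b=cv2.imread("pics/side0.png")
hub=np.array([.5645,.1485,.2175])
ca=a[140:245,150:295].copy(); cb=b[165:275,180:295]
f=4; A=cv2.resize(ca,None,fx=f,fy=f,interpolation=cv2.INTER_CUBIC);B=cv2.resize(cb,None,fx=f,fy=f,interpolation=cv2.INTER_CUBIC)
for ang in range(0,360,30):
    p=hub+.075*np.array([np.cos(np.radians(ang)),np.sin(np.radians(ang)),0])
    u=px("top",p); cv2.circle(A,(int((u[0]-150)*f),int((u[1]-140)*f)),2,(0,255,0) if ang else (255,255,0),-1)
    u=px("side",p); cv2.circle(B,(int((u[0]-180)*f),int((u[1]-165)*f)),2,(0,255,0) if ang else (255,255,0),-1)
for ang in (79,199,319):
    p=hub+.045*np.array([np.cos(np.radians(ang)),np.sin(np.radians(ang)),0])
    u=px("top",p); cv2.circle(A,(int((u[0]-150)*f),int((u[1]-140)*f)),3,(255,0,0),-1)
    u=px("side",p); cv2.circle(B,(int((u[0]-180)*f),int((u[1]-165)*f)),3,(255,0,0),-1)
cv2.imwrite("pics/a.png",A); cv2.imwrite("pics/b.png",B)
for z in(.07,.085,.1): 
    k=onz("top",[261.9,196.9],z); d=k-hub; print(z,k.round(4),np.hypot(*d[:2]),np.degrees(np.arctan2(d[1],d[0])),px("side",k))
```

```text
0.07 [ 0.5557 -0.0334  0.07  ] 0.18207020484516295 -92.77423410152498 [np.float64(254.48326159126086), np.float64(197.5173487968313)]
0.085 [ 0.5537 -0.0328  0.085 ] 0.1815741543885424 -93.41280560070331 [np.float64(255.04476091119088), np.float64(194.19195497234844)]
0.1 [ 0.5517 -0.0321  0.1   ] 0.18110078006946467 -94.05479548864409 [np.float64(255.61343819187817), np.float64(190.82405077336034)]
```

View pics/a.png

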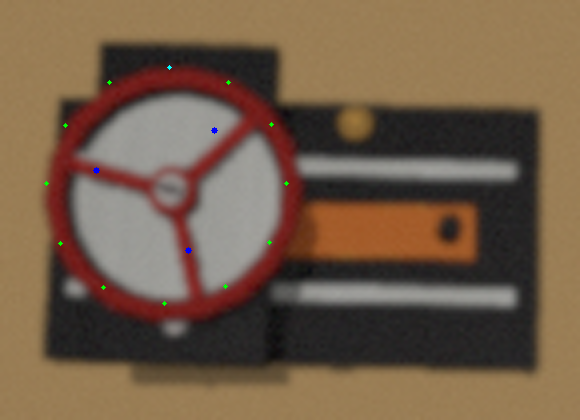

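View pics/b.png

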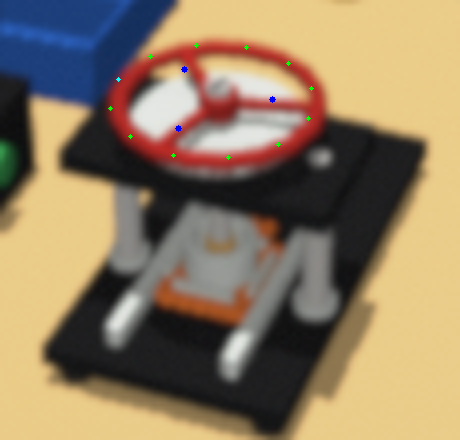

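Run:
```python
from h import *
h=tri([193.6,188.5],[234.1,191.8]); print(h, px("top",h),px("side",h))
# rim fit: segment red, fit ellipse of outer contour in both
for c in("top","side"):
    im=cv2.imread(f"pics/{c}0.png"); hsv=cv2.cvtColor(im,cv2.COLOR_BGR2HSV)
    m=(((hsv[...,0]<8)|(hsv[...,0]>172))&(hsv[...,1]>130)&(hsv[...,2]>60)).astype(np.uint8)
    cs=max(cv2.findContours(m,cv2.RETR_EXTERNAL,cv2.CHAIN_APPROX_NONE)[0],key=lambda k:cv2.boundingRect(k)[2] if cv2.boundingRect(k)[1]>130 else 0)
    e=cv2.fitEllipse(cs); print(c,e,len(cs))
    if c=="top": A=e[0]
    else: B=e[0]
h=tri(A,B); print("fit",h,px("top",h),px("side",h))
for z in(.06,.07,.085): 
    k=onz("top",[261.9,196.9],z); d=k-h; print(z,k.round(4),np.hypot(*d[:2]),np.degrees(np.arctan2(d[1],d[0])))
o=get_obs(); M=R.from_quat(o["tool_rot"]).as_matrix()
t=h+[.045*np.cos(np.radians(252)),.045*np.sin(np.radians(252)),.10]
print("shift tool mm", M.T@(t-o["position"])*1e3, "lift first 100")
```

```text
[0.56071795 0.14541613 0.20839843] [np.float64(193.45974105997735), np.float64(187.9323008456245)] [np.float64(234.58627266548092), np.float64(191.90658348584932)]
top ((193.0634307861328, 188.0081787109375), (62.53649139404297, 63.918636322021484), 37.54529571533203) 185
side ((233.68603515625, 191.1836395263672), (30.637371063232422, 55.306148529052734), 89.42212677001953) 127
fit [0.56159593 0.14639414 0.21103802] [np.float64(192.91916662347745), np.float64(187.42566735245995)] [np.float64(234.18432178384904), np.float64(191.29352925168178)]
0.06 [ 0.557  -0.0338  0.06  ] 0.1802122124286527 -91.4553755333371
0.07 [ 0.5557 -0.0334  0.07  ] 0.17984803168248278 -91.88257693896102
0.085 [ 0.5537 -0.0328  0.085 ] 0.17932060147334808 -92.52657281168361
shift tool mm [-547.14350827  -88.49258419 -518.70957968] lift first 100
```

Call:
drive_tool(plan=[[-30,-50,-30,0,0,0,0],[-547,-90,-519,0,-66,0,0],[-547,-90,-519,0,-66,0,0],[-547,-90,-519,0,-66,0,0],[-547,-90,-519,0,-66,0,0],[-547,-90,-519,0,-66,0,0],[-547,-90,-519,0,-66,0,0],[-547,-90,-519,0,-66,0,0],[-547,-90,-519,0,-66,0,0],[-547,-90,-519,0,-66,0,0]], newtons=20)

```text
time: 2.0
position: [0.4333, -0.1419, 0.2935]
tool_rot: [0.49, -0.509, 0.51, -0.49]
ft_force: [0.9, 0.6, 0.3]
grip_width: 0.015
```

Call:
drive_tool(plan=[[-240,-10,100,0,0,0,0],[-240,-10,100,0,0,0,0],[-240,-10,100,0,0,0,0],[-240,-10,100,0,0,0,0],[-240,-10,100,0,0,0,0],[-240,-10,100,0,0,0,0],[-240,-10,100,0,0,0,0],[-240,-10,100,0,0,0,0]])

```text
time: 2.8
position: [0.5415, 0.0913, 0.3027]
tool_rot: [-0.49, 0.51, -0.51, 0.489]
ft_force: [-0.5, 0.0, -0.1]
grip_width: 0.0002
```

Run:
```python
from h import *
for c in("top","side"): cv2.imwrite(f"pics/{c}1.png",camera(c))
o=get_obs(); M=R.from_quat(o["tool_rot"]).as_matrix(); print(o["position"],M.round(3).tolist(),o["ft_force"],o["time"])
t=np.array([.5476,.1032,.30]); print(M.T@(t-o["position"])*1e3)
for n in("knob","thumbnut","hub"):
    for c in("top","side"): print(n,c,[(np.round(x["location"],1).tolist(),round(x["conf"],2)) for x in mark_of(c,n)[:2]])
A=cv2.imread("pics/top1.png")[110:250,120:300]; B=cv2.imread("pics/side1.png")[130:270,165:345]
cv2.imwrite("pics/c.png",np.vstack([cv2.resize(x,None,fx=3,fy=2.1*1,interpolation=3) if 0 else cv2.resize(x,(386,300),interpolation=3) for x in(A,B)]))
```

```text
[0.54153195 0.09051334 0.30282666] [[-0.042, -0.001, 0.999], [-0.999, -0.001, -0.042], [0.001, -1.0, -0.001]] [0.4551306  0.04612002 0.40122351] 2.9
[-12.93214931   2.81392241   5.53209334]
knob top [([259.0, 198.1], 0.84)]
knob side []
thumbnut top [([236.9, 169.5], 0.62)]
thumbnut side []
hub top []
hub side [([232.9, 191.6], 0.97), ([246.9, 310.7], 0.73)]
```

View pics/c.png

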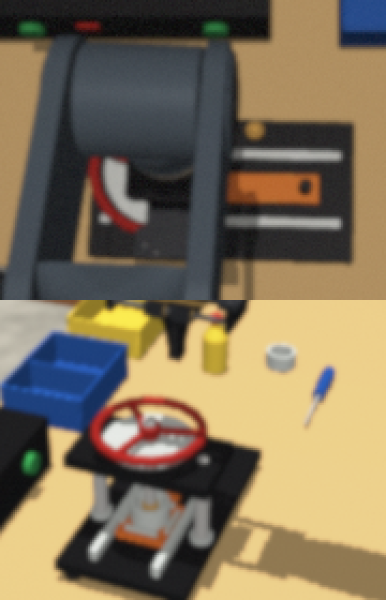

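Call:
drive_tool(plan=[[-13,30,5.5,0,0,0,0],[-13,60,5.5,0,0,0,0],[-13,70,5.5,0,0,0,0],[-13,70,5.5,0,0,0,0]])

```text
time: 3.6
position: [0.5471, 0.1046, 0.2315]
tool_rot: [-0.491, 0.511, -0.509, 0.489]
ft_force: [-0.3, -1.0, -0.5]
grip_width: 0.0006
```

Run:
```python
from h import *
im=camera("side"); cv2.imwrite("pics/side2.png",im)
o=get_obs(); p=np.array(o["position"]); print(p,o["ft_force"],o["time"])
print("tip px",px("side",p), "old",px("side",[.5415,.0905,.3028]))
f=8; B=cv2.resize(im[150:220,190:285],None,fx=f,fy=f,interpolation=3)
def dot(q,col):
    u=px("side",q); cv2.circle(B,(int((u[0]-190+.5)*f),int((u[1]-150+.5)*f)),3,col,-1)
h=np.array([.5615,.146,.211])
for a in range(0,360,15): dot(h+.075*np.array([np.cos(np.radians(a)),np.sin(np.radians(a)),0]),(0,255,0))
for a in(72,192,312): dot(h+.045*np.array([np.cos(np.radians(a)),np.sin(np.radians(a)),0]),(255,0,0))
dot(p,(255,0,255)); dot(p+[0,0,.03],(255,0,255))
cv2.imwrite("pics/d.png",B)
```

```text
[0.54826182 0.10462491 0.23290442] [-0.55751227 -0.46037306 -0.02128804] 3.65
tip px [np.float64(243.17479678937062), np.float64(178.7755982888594)] old [np.float64(246.99586633641732), np.float64(156.7833228210642)]
```

View pics/d.png

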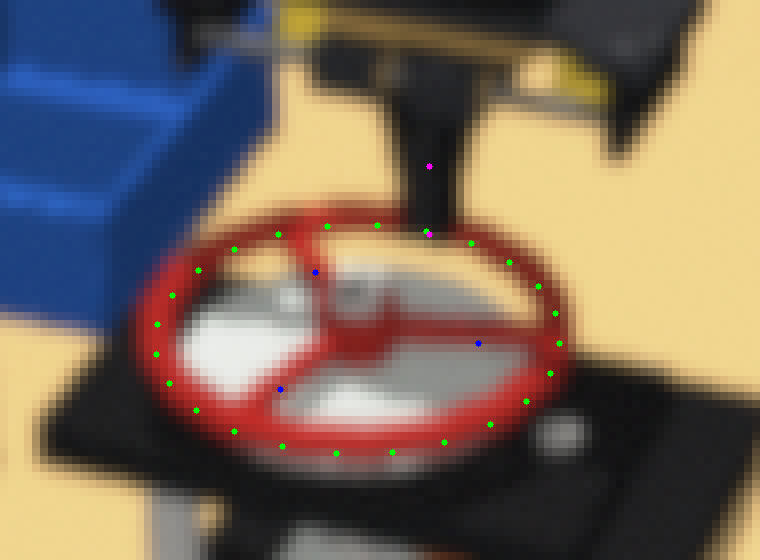

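Call:
drive_tool(plan=[[0,8,0,0,0,0,0],[0,16,0,0,0,0,0],[0,22,0,0,0,0,0],[0,26,0,0,0,0,0],[0,28,0,0,0,0,0],[0,28,0,0,0,0,0]])

```text
time: 4.25
position: [0.5481, 0.1048, 0.2047]
tool_rot: [-0.49, 0.51, -0.51, 0.49]
ft_force: [-0.3, -0.2, 0.8]
grip_width: 0.0006
```

Call:
drive_tool(plan=[[0,1,0,0,0,0,0],[0,2,0,0,0,0,0],[0,2,0,0,0,0,0]])

```text
time: 4.55
position: [0.5483, 0.1049, 0.203]
tool_rot: [0.49, -0.51, 0.51, -0.49]
ft_force: [-0.6, -0.1, -0.6]
grip_width: 0.0005
```

Call:
drive_tool(plan=[[0,1,0,0,0,0,0],[0,2,0,0,0,0,0],[0,2,0,0,0,0,0]])

```text
time: 4.85
position: [0.5482, 0.1048, 0.2008]
tool_rot: [-0.49, 0.51, -0.51, 0.49]
ft_force: [-0.4, 0.0, 0.6]
grip_width: 0.0005
```

Call:
drive_tool(plan=[[0,1,0,0,0,0,0],[0,2,0,0,0,0,0],[0,2,0,0,0,0,0]])

```text
time: 5.15
position: [0.5481, 0.1048, 0.1988]
tool_rot: [-0.49, 0.51, -0.51, 0.49]
ft_force: [-0.1, 0.8, -0.3]
grip_width: 0.0005
```

Call:
drive_tool(plan=[[0,1,0,0,0,0,0],[0,2,0,0,0,0,0],[0,2,0,0,0,0,0]])

```text
time: 5.45
position: [0.5481, 0.1048, 0.1968]
tool_rot: [-0.49, 0.51, -0.51, 0.49]
ft_force: [0.4, 0.2, 0.1]
grip_width: 0.0001
```

Call:
drive_tool(plan=[[0,1,0,0,0,0,0],[0,2,0,0,0,0,0],[0,2,0,0,0,0,0]])

```text
time: 5.75
position: [0.5483, 0.1049, 0.1957]
tool_rot: [0.49, -0.51, 0.51, -0.49]
ft_force: [-1.1, -0.2, 4.0]
grip_width: 0.0007
```

Call:
drive_tool(plan=[[0,1,0,0,0,0,0],[0,1.5,0,0,0,0,0],[0,1.5,0,0,0,0,0]])

```text
time: 6.05
position: [0.5484, 0.1048, 0.1956]
tool_rot: [0.49, -0.509, 0.51, -0.49]
ft_force: [-4.4, 0.1, 13.0]
grip_width: 0.0005
```

```bash
cat > w.py <<'E'
from h import *
from scipy.optimize import brentq
H=np.array([.5615,.146,.2116]); S0=312.; YAW=-2.4
def Dlt(phi,r=.045):   # angle finger lags behind spoke
    a=np.radians(phi-YAW); return np.degrees(np.arcsin((.015*abs(np.sin(a))+.0095*abs(np.cos(a))+.005)/r))
def fin(w,dz=-.010,r=.045):  # finger pos when wheel turned w deg (negative: before contact)
    phi=S0+w; th=np.radians(phi-Dlt(phi)); return H+[r*np.cos(th),r*np.sin(th),dz+.030*max(w,0)/360]
M=R.from_euler("z",YAW,degrees=True).as_matrix()@np.array([[0,0,1.],[-1,0,0],[0,-1,0]])
def rows(c,ws):
    for w in ws: print(w,(M.T@(fin(w)-c)*1e3).round(1).tolist(),end=" ")
    print()
E
python3 - <<'E'
from w import *
print(M.round(3).tolist())
c=np.array([.5483,.1048,.1933])
seq=[-30,-22,-14,-6,2,10,19,28,37,46]
rows(c,seq); c=fin(46)
for s in ([56,66,76,86,96,106,116,126,136,146],[156,166,176,186,196,206,214,222,229,235],[241,247,250]): rows(c,s); c=fin(s[-1])
E
```

```text
[[-0.042, 0.0, 0.999], [-0.999, 0.0, -0.042], [0.0, -1.0, 0.0]]
-30 [1.8, -8.3, 0.0] -22 [2.9, -8.3, 5.5] -14 [3.3, -8.3, 11.5] -6 [2.8, -8.3, 17.9] 2 [1.4, -8.5, 24.5] 10 [-1.2, -9.1, 31.1] 19 [-5.6, -9.9, 38.4] 28 [-11.6, -10.6, 44.9] 37 [-19.0, -11.4, 50.3] 46 [-27.4, -12.1, 54.1] 
56 [-5.1, -0.8, 1.4] 66 [-10.6, -1.7, 2.2] 76 [-16.6, -2.5, 2.3] 86 [-23.0, -3.3, 1.5] 96 [-29.9, -4.2, -0.4] 106 [-36.8, -5.0, -3.7] 116 [-43.6, -5.8, -8.5] 126 [-49.8, -6.7, -15.0] 136 [-54.7, -7.5, -22.9] 146 [-57.1, -8.3, -28.7] 
156 [-1.6, -0.8, -6.6] 166 [-2.2, -1.7, -14.0] 176 [-1.5, -2.5, -22.0] 186 [0.8, -3.3, -30.3] 196 [5.1, -4.2, -38.5] 206 [11.2, -5.0, -46.0] 214 [17.5, -5.7, -51.2] 222 [24.7, -6.3, -55.2] 229 [29.9, -6.9, -57.1] 235 [33.0, -7.4, -57.9] 
241 [3.2, -0.5, -0.6] 247 [6.6, -1.0, -1.0] 250 [8.4, -1.3, -1.1]
```

Call:
drive_tool(plan=[[0,-8.5,0,0,0,0,0],[2.9,-8.5,5.5,0,0,0,0],[3.3,-8.5,11.5,0,0,0,0],[2.8,-8.5,17.9,0,0,0,0],[1.4,-8.5,24.5,0,0,0,0],[-1.2,-9.1,31.1,0,0,0,0],[-5.6,-9.9,38.4,0,0,0,0],[-11.6,-10.6,44.9,0,0,0,0],[-19.0,-11.4,50.3,0,0,0,0],[-27.4,-12.1,54.1,0,0,0,0]])

```text
time: 7.05
position: [0.6003, 0.1283, 0.2039]
tool_rot: [-0.494, 0.511, -0.509, 0.487]
ft_force: [-6.5, -7.6, 0.8]
grip_width: 0.0006
```

Run:
```python
from w import *
im=camera("side"); cv2.imwrite("pics/side3.png",im)
o=get_obs(); p=np.array(o["position"]); print(p,fin(46),o["ft_force"],o["moment"],o["time"])
f=8; B=cv2.resize(im[150:220,190:285],None,fx=f,fy=f,interpolation=3)
def dot(q,col):
    u=px("side",q); cv2.circle(B,(int((u[0]-190+.5)*f),int((u[1]-150+.5)*f)),3,col,-1)
h=H+[0,0,.0038]
for a in(312+46,118,238): dot(h+.045*np.array([np.cos(np.radians(a)),np.sin(np.radians(a)),0]),(255,0,0))
dot(p,(255,0,255)); cv2.imwrite("pics/e.png",B)
```

```text
[0.60155619 0.12961835 0.2042562 ] [0.60352856 0.12991894 0.20543333] [-3.36973153 -5.84529943 -0.76954159] [-1.1414601   0.68556996  0.08711292] 7.1
```

View pics/e.png

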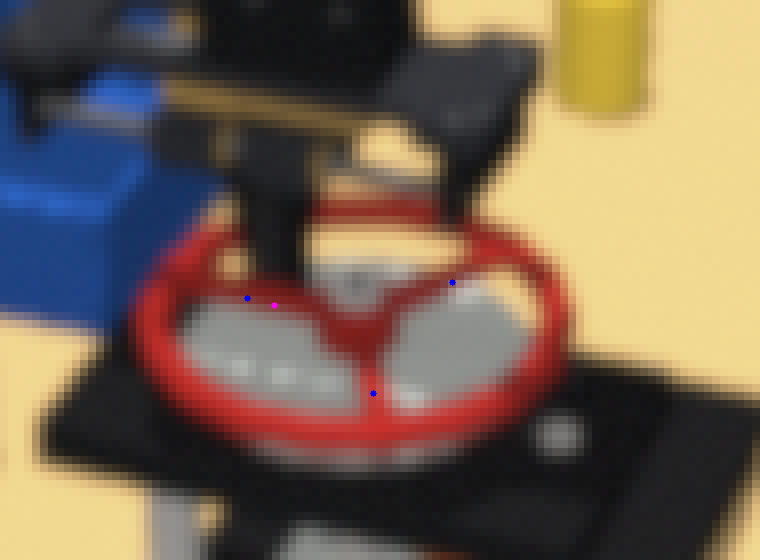

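Call:
drive_tool(plan=[[-5.1,-1.5,1.4,0,0,0,0],[-10.6,-2.7,2.2,0,0,0,0],[-16.6,-3.5,2.3,0,0,0,0],[-23.0,-4.3,1.5,0,0,0,0],[-29.9,-5.2,-0.4,0,0,0,0],[-36.8,-6,-3.7,0,0,0,0],[-43.6,-6.8,-8.5,0,0,0,0],[-49.8,-7.7,-15,0,0,0,0],[-54.7,-8.5,-22.9,0,0,0,0],[-57.1,-9.3,-28.7,0,0,0,0]])

```text
time: 8.1
position: [0.58, 0.1871, 0.2153]
tool_rot: [0.489, -0.507, 0.512, -0.491]
ft_force: [4.9, -4.1, -1.0]
grip_width: 0.0004
```

Run:
```python
from w import *
o=get_obs(); p=np.array(o["position"]); print(p,fin(146),o["ft_force"],o["moment"],R.from_quat(o["tool_rot"]).as_matrix().round(3).tolist(),o["q"],o["time"])
```

```text
[0.58001019 0.18712453 0.21534731] [0.57725545 0.1881517  0.21376667] [ 4.88567031 -4.06160613 -0.99961147] [-0.77545772 -0.8579184  -0.02696365] [[-0.04, 0.006, 0.999], [-0.999, -0.003, -0.04], [0.003, -1.0, 0.007]] [ 0.13079853  0.51228048  1.4850032  -0.00404644  1.13831779  0.17207414] 8.1
```

Call:
drive_tool(plan=[[-1.6,-0.4,-6.6,0,0,0,0],[-2.2,-1,-14,0,0,0,0],[-1.5,-1.5,-22,0,0,0,0],[0.8,-2.3,-30.3,0,0,0,0],[5.1,-3.2,-38.5,0,0,0,0],[11.2,-4,-46,0,0,0,0],[17.5,-4.7,-51.2,0,0,0,0],[24.7,-5.3,-55.2,0,0,0,0],[29.9,-5.9,-57.1,0,0,0,0],[33,-6.4,-57.9,0,0,0,0]])

```text
time: 9.1
position: [0.5225, 0.16, 0.2228]
tool_rot: [0.485, -0.509, 0.511, -0.494]
ft_force: [5.3, 7.3, -1.1]
grip_width: 0.0004
```

```bash
cat >> w.py <<'E'
def rep(w):
    o=get_obs(); p=np.array(o["position"]); F=np.array(o["ft_force"]); print("t",o["time"],"err mm",((p-fin(w))*1e3).round(1),"F",F.round(1))
    ph=np.radians(S0+w); n=np.array([-np.sin(ph),np.cos(ph)]); u=np.array([np.cos(ph),np.sin(ph)])
    a=np.radians(YAW); ex=np.array([np.cos(a),np.sin(a)]); ey=np.array([-ex[1],ex[0]])
    c=(p-H)[:2]+.015*np.sign(ex@n)*ex+.0095*np.sign(ey@n)*ey
    print("corner rel",(c*1e3).round(1),"lever",u@c,"torque",-(c[0]*F[1]-c[1]*F[0]),"wheel ang est",np.degrees(np.arctan2(c[1],c[0]))%360+np.degrees(np.arcsin(.005/np.hypot(*c)))-S0+360)
E
python3 - <<'E'
from w import *
rep(235)
c=fin(235)
for w in range(243,400,8): rows(c,[w-4,w]); c=fin(w)
E
```

```text
t 9.1 err mm [4.5 2.4 1.6] F [ 5.3  7.3 -1.1]
corner rel [-24.4   3.9] lever 0.023760585189938666 torque 0.19777791129308858 wheel ang est 230.5980520703717
239 [2.1, -0.3, -0.4] 243 [4.3, -0.7, -0.7] 
247 [2.3, -0.3, -0.2] 251 [4.6, -0.7, -0.3] 
255 [2.4, -0.3, 0.0] 259 [5.0, -0.7, 0.2] 
263 [2.6, -0.3, 0.3] 267 [5.2, -0.7, 0.8] 
271 [2.7, -0.3, 0.7] 275 [5.5, -0.7, 1.5] 
279 [2.8, -0.3, 1.1] 283 [5.6, -0.7, 2.4] 
287 [2.8, -0.3, 1.5] 291 [5.5, -0.7, 3.3] 
295 [2.7, -0.3, 2.1] 299 [5.3, -0.7, 4.4] 
303 [2.5, -0.3, 2.6] 307 [4.8, -0.7, 5.4] 
311 [2.1, -0.3, 3.1] 315 [4.0, -0.7, 6.4] 
319 [1.1, -0.3, 2.4] 323 [2.1, -0.7, 4.7] 
327 [0.8, -0.3, 2.5] 331 [1.6, -0.7, 5.0] 
335 [0.6, -0.3, 2.7] 339 [1.0, -0.7, 5.6] 
343 [0.2, -0.3, 3.0] 347 [0.3, -0.7, 6.0] 
351 [-0.2, -0.3, 3.2] 355 [-0.6, -0.7, 6.4] 
359 [-0.7, -0.3, 3.3] 363 [-1.6, -0.7, 6.6] 
367 [-1.2, -0.3, 3.3] 371 [-2.8, -0.7, 6.7] 
375 [-1.8, -0.3, 3.3] 379 [-4.0, -0.7, 6.4] 
383 [-2.5, -0.3, 3.0] 387 [-5.2, -0.7, 5.9] 
391 [-3.1, -0.3, 2.6] 395 [-6.4, -0.7, 5.0]
```

Call:
drive_tool(plan=[[2.1,-0.2,-0.4,0,0,0,0],[4.3,-0.4,-0.7,0,0,0,0],[6.6,-0.7,-0.9,0,0,0,0],[8.9,-1,-1,0,0,0,0],[11.3,-1.3,-1,0,0,0,0],[13.9,-1.6,-0.8,0,0,0,0]])

```text
time: 9.7
position: [0.52, 0.1472, 0.2241]
tool_rot: [0.486, -0.51, 0.51, -0.493]
ft_force: [3.1, 9.1, 1.6]
grip_width: 0.0003
```

```bash
python3 -c "
from w import *
rep(259)"
```

```text
t 9.7 err mm [3.5 3.4 0.9] F [3.1 9.1 1.6]
corner rel [-26.9  -9. ] lever 0.027666779274050146 torque 0.21560860411430896 wheel ang est 256.6056350501151
```

Call:
drive_tool(plan=[[2.6,-0.3,0.3,0,0,0,0],[5.2,-0.7,0.8,0,0,0,0],[7.9,-1,1.5,0,0,0,0],[7.9,-1,1.5,0,0,0,0]])

```text
time: 10.1
position: [0.5195, 0.1386, 0.2246]
tool_rot: [-0.487, 0.511, -0.51, 0.492]
ft_force: [0.8, 6.6, 2.0]
grip_width: 0.0007
```

```bash
python3 -c "
from w import *
rep(271)
c=fin(271)
for w in range(279,400,8): rows(c,[w-4,w]); c=fin(w)"
```

```text
t 10.1 err mm [1.8 2.9 0.4] F [0.8 6.6 2. ]
corner rel [-27.4 -17.5] lever 0.031938375434886805 torque 0.16752402929688315 wheel ang est 269.419429351586
275 [2.8, -0.3, 0.9] 279 [5.5, -0.7, 1.9] 
283 [2.8, -0.3, 1.3] 287 [5.6, -0.7, 2.9] 
291 [2.7, -0.3, 1.8] 295 [5.4, -0.7, 3.9] 
299 [2.6, -0.3, 2.3] 303 [5.1, -0.7, 4.9] 
307 [2.3, -0.3, 2.8] 311 [4.4, -0.7, 5.9] 
315 [1.9, -0.3, 3.3] 319 [3.0, -0.7, 5.7] 
323 [0.9, -0.3, 2.3] 327 [1.8, -0.7, 4.8] 
331 [0.7, -0.3, 2.6] 335 [1.3, -0.7, 5.3] 
339 [0.4, -0.3, 2.8] 343 [0.7, -0.7, 5.8] 
347 [0.0, -0.3, 3.1] 351 [-0.1, -0.7, 6.2] 
355 [-0.4, -0.3, 3.2] 359 [-1.1, -0.7, 6.5] 
363 [-0.9, -0.3, 3.3] 367 [-2.2, -0.7, 6.7] 
371 [-1.5, -0.3, 3.3] 375 [-3.4, -0.7, 6.6] 
379 [-2.1, -0.3, 3.2] 383 [-4.6, -0.7, 6.2] 
387 [-2.8, -0.3, 2.8] 391 [-5.8, -0.7, 5.5] 
395 [-3.3, -0.3, 2.4] 399 [-6.9, -0.7, 4.5]
```

Call:
drive_tool(plan=[[2.8,-0.4,0.9,0,0,0,0],[5.5,-0.8,1.9,0,0,0,0],[5.5,-0.8,1.9,0,0,0,0]])

```text
time: 10.4
position: [0.5204, 0.133, 0.2251]
tool_rot: [-0.488, 0.511, -0.509, 0.492]
ft_force: [0.7, 7.1, 1.5]
grip_width: 0.0006
```

Call:
drive_tool(plan=[[2.8,-0.4,1.3,0,0,0,0],[5.6,-0.9,2.9,0,0,0,0],[5.6,-0.9,2.9,0,0,0,0]])

```text
time: 10.7
position: [0.5224, 0.1271, 0.2256]
tool_rot: [-0.488, 0.511, -0.509, 0.491]
ft_force: [-1.1, 6.3, 1.3]
grip_width: 0.0006
```

Call:
drive_tool(plan=[[2.7,-0.5,1.8,0,0,0,0],[5.4,-1,3.9,0,0,0,0],[5.4,-1,3.9,0,0,0,0]])

```text
time: 11.0
position: [0.5255, 0.1214, 0.2263]
tool_rot: [-0.489, 0.512, -0.509, 0.491]
ft_force: [-1.6, 5.9, 0.9]
grip_width: 0.0007
```

Call:
drive_tool(plan=[[2.6,-0.3,2.3,0,0,0,0],[5.1,-0.7,4.9,0,0,0,0],[5.1,-0.7,4.9,0,0,0,0]])

```text
time: 11.3
position: [0.5297, 0.116, 0.2269]
tool_rot: [-0.489, 0.512, -0.508, 0.49]
ft_force: [-2.7, 6.3, 1.6]
grip_width: 0.0005
```

Call:
drive_tool(plan=[[2.3,-0.3,2.8,0,0,0,0],[4.4,-0.7,5.9,0,0,0,0],[4.4,-0.7,5.9,0,0,0,0]])

```text
time: 11.6
position: [0.5349, 0.1111, 0.2274]
tool_rot: [-0.49, 0.512, -0.508, 0.49]
ft_force: [-3.2, 4.9, 0.8]
grip_width: 0.0003
```

```bash
python3 -c "
from w import *
rep(311)"
```

```text
t 11.6 err mm [-1.2  2.2 -0.1] F [-3.2  4.9  0.8]
corner rel [-12. -45.] lever 0.046152550339319996 torque 0.20395675549827022 wheel ang est 309.2154114960227
```

Call:
drive_tool(plan=[[1.9,-0.4,3.3,0,0,0,0],[3.0,-0.8,5.7,0,0,0,0],[3.0,-0.8,5.7,0,0,0,0]])

```text
time: 11.9
position: [0.54, 0.1079, 0.228]
tool_rot: [-0.49, 0.512, -0.508, 0.489]
ft_force: [-3.9, 4.5, 1.2]
grip_width: 0.0004
```

Call:
drive_tool(plan=[[0.9,-0.4,2.3,0,0,0,0],[1.8,-0.8,4.8,0,0,0,0],[1.8,-0.8,4.8,0,0,0,0]])

```text
time: 12.2
position: [0.5444, 0.1058, 0.2286]
tool_rot: [-0.491, 0.512, -0.508, 0.489]
ft_force: [-4.8, 3.9, 0.1]
grip_width: 0.0003
```

```bash
python3 -c "
from w import *
rep(327); print(get_obs()['moment'])"
```

```text
t 12.2 err mm [-2.   2.1 -0.3] F [-4.8  3.9  0.1]
corner rel [ -1.7 -31.4] lever 0.030713143404424215 torque 0.15636474703238756 wheel ang est 324.01247529749384
[0.68953552 0.62027515 0.02078186]
```

Call:
drive_tool(plan=[[0.7,-0.5,2.6,0,0,0,0],[1.3,-0.9,5.3,0,0,0,0],[1.3,-0.9,5.3,0,0,0,0]])

```text
time: 12.5
position: [0.5479, 0.1047, 0.229]
tool_rot: [-0.491, 0.513, -0.506, 0.488]
ft_force: [-6.6, 4.0, 1.1]
grip_width: 0.0009
```

Call:
drive_tool(plan=[[0.4,-0.3,2.8,0,0,0,0],[0.4,-0.3,2.8,0,0,0,0]])

```text
time: 12.7
position: [0.5503, 0.1043, 0.2293]
tool_rot: [-0.492, 0.513, -0.506, 0.488]
ft_force: [-7.4, 4.1, 0.6]
grip_width: 0.0005
```

```bash
python3 -c "
from w import *
rep(339);rep(335)"
```

```text
t 12.7 err mm [-4.2  2.7 -0.5] F [-7.4  4.1  0.6]
corner rel [  4.1 -32.8] lever 0.032147003789715974 torque 0.22465032805759988 wheel ang est 333.8658021065937
t 12.7 err mm [-1.3  2.2 -0.2] F [-7.4  4.1  0.6]
corner rel [  4.1 -32.8] lever 0.03262036623424296 torque 0.22465032805759988 wheel ang est 333.8658021065937
```

Call:
drive_tool(plan=[[0.2,-0.4,3,0,0,0,0],[0.2,-0.4,3,0,0,0,0]])

```text
time: 12.9
position: [0.5529, 0.1039, 0.2297]
tool_rot: [-0.492, 0.514, -0.506, 0.488]
ft_force: [-7.2, 4.7, 0.9]
grip_width: 0.0002
```

Still running freely.

Call:
drive_tool(plan=[[0.0,-0.4,3.1,0,0,0,0],[-0.1,-0.8,6.2,0,0,0,0],[-0.1,-0.8,6.2,0,0,0,0]])

```text
time: 13.2
position: [0.5569, 0.1039, 0.2299]
tool_rot: [-0.494, 0.515, -0.504, 0.487]
ft_force: [-10.9, 4.9, 3.7]
grip_width: 0.0002
```

```bash
python3 -c "
from w import *
rep(351)"
```

```text
t 13.2 err mm [-6.7  2.9 -0.9] F [-10.9   4.9   3.7]
corner rel [ 10.7 -33.2] lever 0.033703976079827884 torque 0.30946803744479556 wheel ang est 344.1580531624504
```

Call:
drive_tool(plan=[[-0.3,-0.1,3,0,0,0,0],[-0.3,-0.1,3,0,0,0,0]])

```text
time: 13.4
position: [0.558, 0.1041, 0.2298]
tool_rot: [-0.495, 0.516, -0.503, 0.486]
ft_force: [-14.3, 4.8, 4.9]
grip_width: 0.0005
```

```bash
python3 -c "
from w import *
rep(350)"
```

```text
t 13.4 err mm [-4.8  3.1 -1. ] F [-14.3   4.8   4.9]
corner rel [ 11.9 -33. ] lever 0.034335466046233665 torque 0.41408114282196407 wheel ang est 346.0260030537
```

Call:
drive_tool(plan=[[-0.3,-0.1,3,0,0,0,0],[-0.6,-0.1,5,0,0,0,0],[-0.6,-0.1,5,0,0,0,0],[-0.6,-0.1,5,0,0,0,0]])

```text
time: 13.8
position: [0.5599, 0.1044, 0.2297]
tool_rot: [-0.497, 0.517, -0.502, 0.484]
ft_force: [-18.8, 4.2, 8.4]
grip_width: 0.0002
```

```bash
python3 -c "
from w import *
rep(351)"
```

```text
t 13.8 err mm [-3.7  3.4 -1.2] F [-18.8   4.2   8.4]
corner rel [ 13.8 -32.7] lever 0.034922155123519046 torque 0.5550113736372593 wheel ang est 348.96887726874934
```

Call:
drive_tool(plan=[[-0.3,0,2,0,0,0,0],[-0.3,0,2,0,0,0,0],[-0.3,0,2,0,0,0,0]])

```text
time: 14.1
position: [0.5607, 0.1046, 0.2295]
tool_rot: [-0.498, 0.518, -0.501, 0.483]
ft_force: [-21.2, 3.3, 9.1]
grip_width: 0.0002
```

Run:
```python
from w import *
rep(352)
im=camera("side"); cv2.imwrite("pics/side4.png",im); camera("top")
f=8; B=cv2.resize(im[150:220,190:285],None,fx=f,fy=f,interpolation=3)
def dot(q,col):
    u=px("side",q); cv2.circle(B,(int((u[0]-190+.5)*f),int((u[1]-150+.5)*f)),3,col,-1)
h=H+[0,0,.0285]
for a in(312+349,181,61): dot(h+.045*np.array([np.cos(np.radians(a)),np.sin(np.radians(a)),0]),(255,0,0))
dot(get_obs()["position"],(255,0,255)); cv2.imwrite("pics/f.png",B)
```

```text
t 14.1 err mm [-3.7  3.5 -1.4] F [-21.2   3.3   9.1]
corner rel [ 14.5 -32.5] lever 0.03509777436071948 torque 0.6407978546945233 wheel ang est 350.1529138003033
```

View pics/f.png

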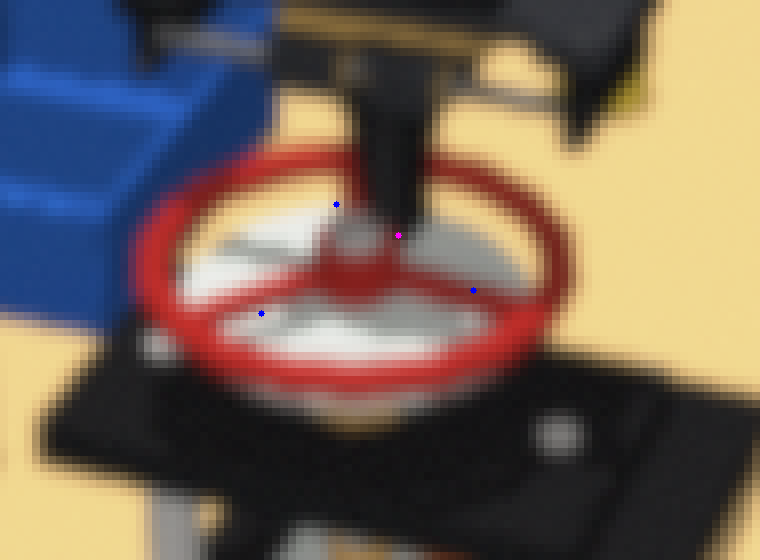

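Call:
drive_tool(plan=[[0,0,-5,0,0,0,0],[0,0,-11,0,0,0,0],[0,0,-18,0,0,0,0],[0,0,-25,0,0,0,0],[0,0,-25,0,0,0,0],[0,-25,-25,0,0,0,0],[0,-60,-25,0,0,0,0],[30,-80,-25,0,0,0,0],[80,-80,-18,0,0,0,0],[130,-80,-18,0,0,0,40]])

```text
time: 15.2
position: [0.553, -0.0281, 0.314]
tool_rot: [0.489, -0.507, 0.511, -0.492]
ft_force: [0.3, -0.5, -0.2]
grip_width: 0.0036
```

Run:
```python
from w import *
for c in("top","side"): cv2.imwrite(f"pics/{c}5.png",camera(c))
o=get_obs(); print(o["time"],o["position"],o["ft_force"])
for n in("knob","hub","nut","part"):
    l={c:mark_of(c,n) for c in("top","side")}
    for c in l: print(n,c,[(np.round(x["location"],1).tolist(),round(x["conf"],2)) for x in l[c][:2]])
    if all(l.values()): print(tri(l["top"][0]["location"],l["side"][0]["location"]).round(4))
B=cv2.resize(cv2.imread("pics/side5.png")[150:270,180:300],None,fx=5,fy=5,interpolation=3); 
for z in(.05,.07,.09,.11):
    k=[.5557,-.0334,z]; u=px("side",k); cv2.circle(B,(int((u[0]-179.5)*5),int((u[1]-149.5)*5)),2,(255,0,255),-1)
cv2.imwrite("pics/g.png",B)
```

```text
15.3 [ 0.55223086 -0.03280483  0.31292182] [0.31934853 0.3961465  0.12466721]
knob top [([190.5, 182.5], 0.52)]
knob side []
hub top [([191.4, 185.7], 0.84)]
hub side [([232.1, 182.7], 0.85)]
[0.5644 0.1465 0.2401]
nut top [([373.1, 177.8], 0.18)]
nut side [([232.8, 196.3], 0.88), ([229.0, 182.4], 0.54)]
[ 0.7353 -0.4626 -0.2565]
part top []
part side [([229.7, 222.5], 0.77), ([266.7, 161.4], 0.56)]
```

View pics/g.png

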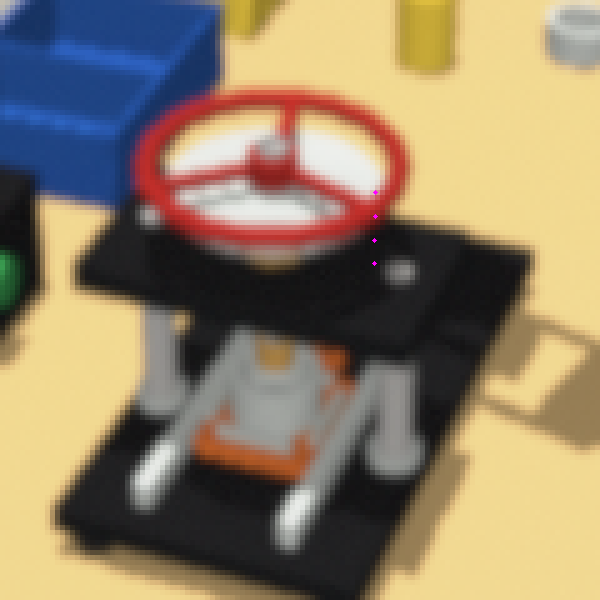

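Run:
```python
from w import *
for uv in([229.7,222.5],[232.1,226.6]):
    o,d=ray("side",uv); t=(.146-o[1])/d[1]; print("part est",o+t*d)
# housing: rim top ellipse centre seen in crop g about (270,372); bottom front about (262,440)
for g in([270,372],[258,478],[150,510],[290,545]): 
    uv=[180+g[0]/5,150+g[1]/5]; print(g,[onz("side",uv,z).round(3).tolist() for z in(.04,.06,.08)])
# base plate far edge & corners in top: height from two views (corner near: side g(365,595)?)
print(px("side",[.56,.146,.05]))
a=cv2.imread("pics/top0.png")
```

```text
part est [0.57816486 0.146      0.08794741]
part est [0.57029451 0.146      0.07354989]
[270, 372] [[0.584, 0.095, 0.04], [0.575, 0.118, 0.06], [0.566, 0.141, 0.08]]
[258, 478] [[0.554, 0.195, 0.04], [0.545, 0.216, 0.06], [0.537, 0.236, 0.08]]
[150, 510] [[0.605, 0.244, 0.04], [0.596, 0.264, 0.06], [0.586, 0.283, 0.08]]
[290, 545] [[0.514, 0.244, 0.04], [0.507, 0.264, 0.06], [0.499, 0.283, 0.08]]
[np.float64(235.22048023356427), np.float64(233.05157754753725)]
```

Call:
drive_tool(plan=[[0.5,40,3.5,0,0,0,40],[0.5,90,3.5,0,0,0,40],[0.5,140,3.5,0,0,0,40],[0.5,180,3.5,0,0,0,40],[0.5,195,3.5,0,0,0,40],[0.5,195,3.5,0,0,0,40]])

```text
time: 16.3
position: [0.552, -0.0258, 0.1144]
tool_rot: [-0.491, 0.511, -0.508, 0.489]
ft_force: [-0.5, -0.2, -1.1]
grip_width: 0.0397
```

Run:
```python
from w import *
im=camera("top"); cv2.imwrite("pics/top6.png",im)
o=get_obs(); print(o["time"],o["position"],o["ft_force"],o["grip_width"])
B=cv2.resize(im[160:240,225:305],None,fx=7,fy=7,interpolation=3)
u=px("top",o["position"]); cv2.circle(B,(int((u[0]-224.5)*7),int((u[1]-159.5)*7)),3,(255,0,255),-1)
cv2.imwrite("pics/i.png",B)
```

```text
16.35 [ 0.55351955 -0.02625582  0.11619644] [ 0.82631655 -0.13860957 -0.16562174] 0.03981622745760959
```

View pics/i.png

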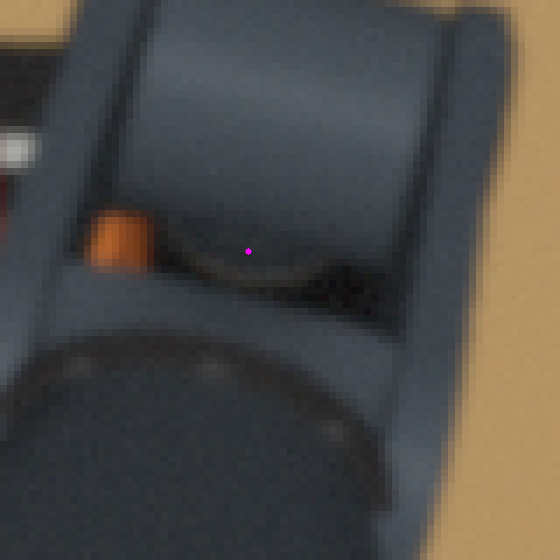

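Call:
drive_tool(plan=[[7,0,2,0,0,0,40],[7,15,2,0,0,0,40],[7,30,2,0,0,0,40],[7,42,2,0,0,0,40],[7,50,2,0,0,0,40],[7,50,2,0,0,0,40]])

```text
time: 16.95
position: [0.5556, -0.0344, 0.0668]
tool_rot: [-0.49, 0.51, -0.51, 0.49]
ft_force: [0.4, 0.3, 0.3]
grip_width: 0.0403
```

Free; close on the knob.

Call:
drive_tool(plan=[[0,0,0,0,0,0,10],[0,0,0,0,0,0,10],[0,0,0,0,0,0,10],[0,0,0,0,0,0,10],[0,0,0,0,0,0,10]], newtons=15)

```text
time: 17.45
position: [0.5573, -0.0344, 0.0677]
tool_rot: [0.489, -0.509, 0.511, -0.491]
ft_force: [3.0, 1.0, -0.6]
grip_width: 0.0175
```

Call:
drive_tool(plan=[[2,0,1,0,0,0,10],[5,0,1,0,0,0,10],[9,0,1,0,0,0,10],[14,0,1,0,0,0,10],[19,0,1.2,0,0,0,10],[24,0,1.3,0,0,0,10],[28,0,1.4,0,0,0,10],[31,0,1.5,0,0,0,10],[33,0,1.5,0,0,0,10],[33,0,1.5,0,0,0,10]])

```text
time: 18.45
position: [0.5564, -0.0685, 0.0676]
tool_rot: [0.49, -0.509, 0.511, -0.49]
ft_force: [2.5, 0.2, 5.2]
grip_width: 0.0175
```

Run:
```python
from w import *
o=get_obs(); print(o["position"],o["ft_force"],o["grip_width"])
im=camera("side"); 
l=[mark_of("side",n)[:1] for n in("part","hub")]; print(l)
cv2.imwrite("pics/j.png",cv2.resize(im[150:270,180:300],None,fx=5,fy=5,interpolation=3))
```

```text
[ 0.55641552 -0.0684799   0.06757693] [2.47118317 0.15942195 5.17575255] 0.017475036791149628
[[{'location': [237.7, 220.0], 'conf': 0.54}], [{'location': [233.1, 183.9], 'conf': 0.96}]]
```

View pics/j.png

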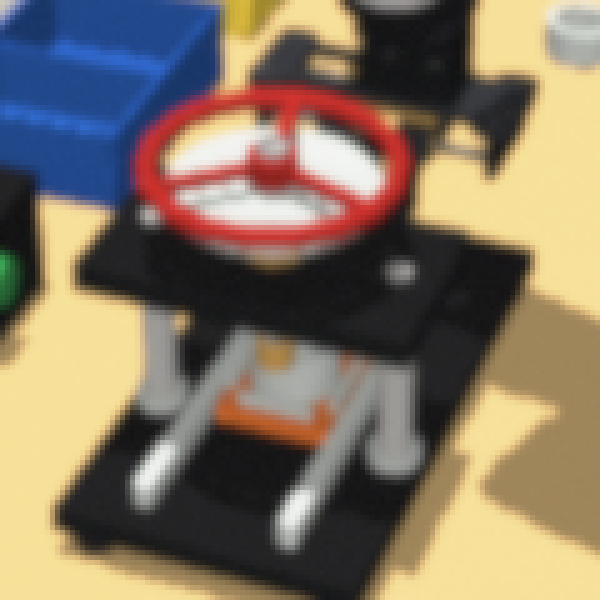

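Call:
drive_tool(plan=[[2,0,0.2,0,0,0,10],[6,0,0.3,0,0,0,10],[12,0,0.4,0,0,0,10],[19,0,0.5,0,0,0,10],[26,0,0.6,0,0,0,10],[33,0,0.7,0,0,0,10],[40,0,0.8,0,0,0,10],[47,0,0.9,0,0,0,10],[54,0,1,0,0,0,10],[60,0,1,0,0,0,10]])

```text
time: 19.6
position: [0.5548, -0.1281, 0.0676]
tool_rot: [0.489, -0.51, 0.51, -0.49]
ft_force: [3.8, 2.6, 5.9]
grip_width: 0.0175
```

Call:
drive_tool(plan=[[5,0,0,0,0,0,10],[10,0,0.1,0,0,0,10],[15,0,0.2,0,0,0,10],[20,0,0.3,0,0,0,10],[24,0,0.4,0,0,0,10],[27,0,0.5,0,0,0,10],[29,0,0.5,0,0,0,10],[30,0,0.5,0,0,0,10],[30,0,0.5,0,0,0,10]])

```text
time: 20.5
position: [0.554, -0.1582, 0.0676]
tool_rot: [0.49, -0.51, 0.51, -0.49]
ft_force: [3.1, 1.4, 4.2]
grip_width: 0.0176
```

Call:
drive_tool(plan=[[1,0,0,0,0,0,10],[2,0,0,0,0,0,10],[3,0,0,0,0,0,10],[4,0,0,0,0,0,10],[5,0,0,0,0,0,10],[5,0,0,0,0,0,10]])

```text
time: 21.1
position: [0.5539, -0.163, 0.0676]
tool_rot: [0.49, -0.51, 0.51, -0.49]
ft_force: [3.7, 2.9, 5.3]
grip_width: 0.0175
```

Call:
drive_tool(plan=[[0.7,0,0,0,0,0,10],[1.5,0,0,0,0,0,10],[1.5,0,0,0,0,0,10]])

```text
time: 21.4
position: [0.5539, -0.1644, 0.0676]
tool_rot: [0.49, -0.51, 0.51, -0.49]
ft_force: [2.8, 2.3, 4.9]
grip_width: 0.0176
```

Call:
drive_tool(plan=[[1,0,0,0,0,0,10],[2,0,0,0,0,0,10],[2,0,0,0,0,0,10]])

```text
time: 21.7
position: [0.5538, -0.1645, 0.0676]
tool_rot: [-0.488, 0.511, -0.51, 0.49]
ft_force: [5.0, 7.0, 6.1]
grip_width: 0.0174
```

Call:
drive_tool(plan=[[-1,0,0,0,0,0,10],[-1,0,0,0,0,0,40],[-1,0,0,0,0,0,40],[-1,0,0,0,0,0,40],[-1,0,0,0,0,0,40],[-1,-15,0,0,0,0,40],[-1,-40,0,0,0,0,40],[-1,-80,0,0,0,0,40],[-1,-130,0,0,0,0,40],[40,-180,-60,0,0,0,40]])

```text
time: 22.7
position: [0.5226, -0.1869, 0.2291]
tool_rot: [0.49, -0.506, 0.512, -0.492]
ft_force: [-0.1, -1.1, -0.3]
grip_width: 0.0398
```

Call:
drive_tool(plan=[[100,-30,-80,0,0,0,40],[100,-30,-80,0,0,0,40],[100,-30,-80,0,0,0,40],[100,-30,-80,0,0,0,40],[100,-30,-80,0,0,0,40]])

```text
time: 23.2
position: [0.4339, -0.2836, 0.2553]
tool_rot: [-0.489, 0.511, -0.51, 0.489]
ft_force: [0.4, 0.7, -0.5]
grip_width: 0.04
```

Run:
```python
from w import *
r={}
for c in("top","side"):
    im=camera(c); r[c]=im
    for n in("knob","part","nest","hub","nut"):
        print(c,n,[(np.round(x["location"],1).tolist(),round(x["conf"],2)) for x in mark_of(c,n)[:1]])
o=get_obs(); print(o["time"],o["position"],o["ft_force"])
print("knob exp",px("top",[.5535,-.1638,.08]),"part exp",px("top",[.558,.016,.067]),px("side",[.558,.016,.067]))
A=cv2.resize(r["top"][130:250,140:320],(600,400),interpolation=3)[:, :400*1+200]
B=cv2.resize(r["side"][150:250,180:300],(360,300),interpolation=3)
C=np.zeros((400,780,3),np.uint8); C[:,:420]=cv2.resize(A,(420,400)); C[:300,420:]=B
cv2.imwrite("pics/k.png",C)
```

```text
top knob [([304.4, 198.7], 0.93)]
top part [([244.2, 196.3], 0.73)]
top nest [([246.3, 195.1], 0.94)]
top hub [([191.9, 185.5], 0.87)]
top nut []
side knob [([261.5, 175.4], 0.69)]
side part []
side nest [([228.6, 182.4], 0.32)]
side hub [([234.4, 179.1], 0.78)]
side nut [([232.7, 196.5], 0.86)]
23.8 [ 0.4347431  -0.28317687  0.25540759] [-0.17404819  0.05557629  0.92090605]
knob exp [np.float64(306.9904738188974), np.float64(197.05100205425467)] part exp [np.float64(245.0338514132011), np.float64(196.3063446936396)] [np.float64(249.22178317676065), np.float64(206.00046560550854)]
```

View pics/k.png

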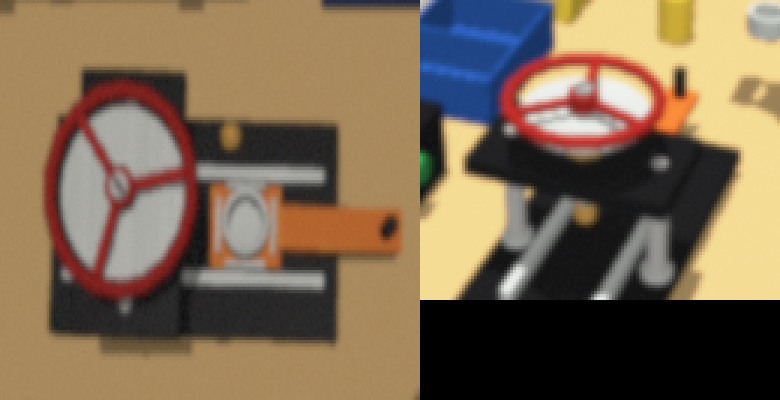

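The shuttle is fully out. The cup stands upright in its nest at about (244, 196) in the top view. The wheel is up, the thumb nut hasn't moved, and the arm is clear.

```bash
python3 -c "
from rig import *
print(hand_in())"
```

```text
the job is handed in; nothing more can be done
None
```

I wound the handwheel up to its top stop, drew the shuttle fully out by its knob, let go, moved the arm clear and handed the job in at about 24 s. No verdict was reported.

- **Screw:** I pushed a spoke round with closed fingers, following the rise. The stop came at about 340° of stem turn (5.9 rad). I took it to an estimated 0.64 N m, within the 0.4–0.9 N m snug range. That torque is worked out from the measured force and an estimated lever arm, not measured directly. The rise also fits: the hub went from z of about 0.212 m to about 0.240 m by camera, roughly 56 mm above the earlier nut estimate against the 55.4 mm needed. That margin is within the camera error, so the felt stop is the firmer evidence.
- **Shuttle:** The gripper travelled 130 mm while holding the knob, until the force rose at the end stop. I backed off about 1 mm before letting go.
- **Last look:** The top view shows the housing upright in its nest, with housing and nest detected about 2 px (6 mm) apart, which is network noise level. The thumb nut had not moved. The force reading was about 1 N or less, so the robot was touching nothing.
- **Not confirmed:** The networks gave no usable reading of the housing or nest in the final side view, and missed the nut in the top view. I did not re-measure the bystanders away from the press, though nothing went near them.

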